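# Find the stamped specimen crate and push it to the dispatch rail

## Task

Exactly one of the two white specimen crates has a black stamp under its floor: press down on the thumb tab of the left-hand crate (the robot's left) until the crate tips up towards the robot and stays standing on its tab, then do the same with the right-hand crate, and look at both undersides. Push the stamped crate back down flat and then along the bench until its far side is flush against the aluminium dispatch rail; leave the plain crate tipped up where it is. Only press and push: grasp or lift nothing, and do not disturb the other things on the bench.

Things in the scene. Friction and masses are not known exactly. Their poses are not given: they have to be found in the camera images.
- crate_p: one of two like open, empty crates of white plastic, 70 (x) x 110 (y) x 50 mm high, walls and floor 4 mm, a rim band 3 mm proud over the top 10 mm but for the far wall, 0.14 to 0.26 kg; origin: centre of the underside; x from its tab to its far wall, z up. Just one of the two has a black ink stamp under its floor (names do not say which): a solid disc 54 mm across with a thin white bar (36 x 6 mm, along x) in it, centred; the other's underside is plain white
- crate_q: the other crate, same as crate_p in every way but for the stamp
- crate_p_tab (a point): top face of crate_p's thumb tab, 10 mm out from the near wall, on the centre line. Tab: 70 mm wide, 5 thick, sticks out 16 mm, top level with the rim (50 mm up). Pressed down (4 to 8 N at first, less as it rises) the crate tips about its near bottom edge, far side up; past about 47 degrees it goes over by itself and stays standing on that edge and the tab at about 70 degrees, until its top is pushed back
- crate_p_toe (a point): middle of crate_p's near bottom edge (the edge it tips about), 35 mm towards the tab from its origin
- crate_p_front (a point): middle of crate_p's far bottom edge, 35 mm from its origin away from the tab
- crate_q_tab (a point): top face of crate_q's thumb tab, 10 mm out from the near wall, on the centre line. Tab: 70 mm wide, 5 thick, sticks out 16 mm, top level with the rim (50 mm up). Pressed down (4 to 8 N at first, less as it rises) the crate tips about its near bottom edge, far side up; past about 47 degrees it goes over by itself and stays standing on that edge and the tab at about 70 degrees, until its top is pushed back
- crate_q_toe (a point): middle of crate_q's near bottom edge (the edge it tips about), 35 mm towards the tab from its origin
- crate_q_front (a point): middle of crate_q's far bottom edge, 35 mm from its origin away from the tab
- rail: the dispatch line: a fixed aluminium rail, 22 mm thick, 55 mm high and 600 mm long, on the bench beyond the crates. Origin: middle of the bottom edge of the face towards the robot; its y runs along the rail, its x straight away from the robot side.
- vial: bystander: small capped jar between the crates, 26 mm across, 55 mm high. Origin: under its centre
- lens: bystander: black stepped lens barrel, 52 mm across, 50 mm high. Origin: under its centre
- mug: bystander: white mug, 74 mm across, 85 mm high. Origin: under its centre
- driver: bystander: screwdriver lying on the bench
- weight: bystander: brass cylinder, 40 mm across, 45 mm high. Origin: under its centre
- bottle: bystander: bottle beyond the rail, 48 mm across, 100 mm high. Origin: under its centre
- cuvettes: bystander: grey block with four amber tubes beyond the rail, 50 x 110 x 40 mm. Origin: under its centre
Not all that is in view belongs to the job. Leave any green or red look-alike of the crate_q alone.

How it is judged:
On the way, in this order (a step that is already met when the one before it is completed fails the run):
1. the left-hand crate is tipped up past 65 degrees, its near edge still on the bench (((world y of crate_p above 0 m and angle between crate_p's own z axis and vertical above 1.13 rad and height (world z) of crate_p_toe below 0.02 m) or (world y of crate_q above 0 m and angle between crate_q's own z axis and vertical above 1.13 rad and height (world z) of crate_q_toe below 0.02 m))), for 0.4 s.
2. then the right-hand crate is tipped up past 65 degrees, its near edge still on the bench (((world y of crate_p below 0 m and angle between crate_p's own z axis and vertical above 1.13 rad and height (world z) of crate_p_toe below 0.02 m) or (world y of crate_q below 0 m and angle between crate_q's own z axis and vertical above 1.13 rad and height (world z) of crate_q_toe below 0.02 m))), for 0.4 s.
3. then the stamped crate lies flat and flush against the dispatch rail (x of crate_q_front in the frame of rail between -0.008 and 0.006 m and angle between the x axis of crate_q and the x axis of rail, either way round below 0.08 rad and angle between crate_q's own z axis and vertical below 0.05 rad), for 0.2 s.
At the end, for the whole second after the job is handed in: The stamped crate lies flat and still with its far bottom edge within 8 mm of the rail's near face and square to it within 4.5 degrees; the other crate stands still, tipped up past 65 degrees, its near edge on the bench and within 50 mm of where it began (all of step 3 and linear speed of each of crate_q, crate_p below 0.02 m/s and angle between crate_p's own z axis and vertical above 1.13 rad and height (world z) of crate_p_toe below 0.02 m and distance of crate_p_toe from where it was at the start of the episode below 0.05 m); the robot touches nothing.
It fails at once if a crate is lifted off the bench (its near bottom edge more than 25 mm up) (height (world z) of any of crate_p_toe, crate_q_toe above 0.025 m).
It fails at once if a crate is tipped right over (past 86 degrees) (angle between any of crate_p, crate_q's own z axis and vertical above 1.5 rad).
It fails at once if the unstamped crate is pushed off its place (near edge more than 60 mm away) (distance of crate_p_toe from where it was at the start of the episode above 0.06 m).
It fails at once if a bystander is moved by more than 30 mm (distance of any of vial, lens, mug, driver, weight, bottle, cuvettes from where it was at the start of the episode above 0.03 m).
It also fails if it takes over 70 s, if anything falls off the work surface, if the arm or the gripper's body presses on something with over 40 N, if the wrist force passes 120 N, or if a joint passes its speed limit or range.

## Robot

A 6-joint arm with a two-finger parallel gripper is mounted at the origin on the work surface. World frame = base frame: x ahead of the robot, y to its left, z up, the work surface at z = 0. Lengths are in m, angles in rad, forces in N, time in s.
With the tool pointing down it reaches from about 0.3 to 0.775 m from the base axis. Payload 14.6 kg.
Tool frame: the origin (TCP) lies midway between the tips of the shut fingers; the grasp point (between the pads) lies manip.grip_point_offset behind it (manip.grip_point_offset is the distance from the TCP to the grasp point, in m); z points along the fingers, y is the direction in which the jaws open and shut (so a half turn about z gives the same grasp; the last joint's range is limited). The gripper opens to 94 mm and grips with 3 to 60 N. Pads are 16 mm wide; open, the fingers measure 119 mm over their backs; the gripper's body (75 mm by 177 mm) begins 78 mm behind the grasp point.
Start: joints at [-1.401, 0.3, 1.521, -0, 1.321, -0.067], TCP at [0.129, -0.535, 0.205] pointing down, gripper open.
Joint ranges: [-3.03, 3.03], [-0.79, 2.21], [0.23, 2.52], [-1.04, 4.18], [0, 3.07], [-2.55, 2.55]. Speed limits (rad/s): [2.22, 2.22, 2.57, 3.14, 3.14, 3.14].

## Interface

Orientations are given as a unit quaternion [x, y, z, w].
In Python, from plant import manip, capture gives the robot as it stands.
- The arm moves only by the tool arm_command, never from a script. Its argument "moves" is text: rows parted by semicolons, each of 5 numbers parted by spaces: the opening in per cent of the stroke, from 0 (shut) to 100 (fully open), then the shift along the world's x, y, z in cm, then the turn about the world's z in degrees. A call has 1 to 10 rows; each row shifts and turns the commanded pose from where the row before left it; what a row does not reach is not made up. A row lasts 1/10 s, in which the tool goes at most 50 mm and 8.59 degrees, less where a joint would pass 70% of its speed; a pose out of reach is approached as far as the arm can. A call with a gripper value outside its range is refused whole. The fingers move at their own pace and stop on an object; "force" is the grip in N (left out, the last holds). Time passes only in rows, so rows that do not move let the fingers close. It gives the time, the measured TCP pose, the force and the opening at its end, in the units of the state.
- manip.read_state(): the state, without advancing time (a new reading comes with each control period).
- capture(name): name is "side" or "top" or "wrist"; returns a dict with "img" (420x560x3 uint8, blue, green, red), "camera_matrix" (3x3 intrinsics, pixels), "cam_to_world" (4x4, takes a point from camera to world coordinates). Camera axes: x right, y down, z forward; pixel columns grow to the right and rows downward; lengths in m; the calibration is good to about 2 mm. A picture is of the moment at which its call begins. There is no depth.
- manip.hand_in(): hands the job in, once; it reports no verdict.
The state is a dict: "time": time; "qpos": joint angles; "dq": joint speeds; "tau": joint torques, N m; "tcp_pos": TCP position; "eef_rot": TCP orientation; "ft_force": force on the tool from outside, world axes, zero at the start; "ft_torque": the same for the moment, N m; "width": opening from 0.0 (shut) to 1.0 (fully open).
Only numpy, scipy, OpenCV 4.12 (cv2) and the standard library are available. Lean on these libraries where they do the work, as an engineer would, in place of code of your own. Each camera call takes 0.05 s, during which the arm holds its last target.

## Working session

There is one attempt and no reset: what is moved stays moved. The work goes in short steps, Python scripts to look and compute and a tool call to move; the robot and the scene stay as the last step left them, time stands still between calls to the robot, and variables do not carry over. Pictures are saved under pics/ and viewed, and the job is handed in when it is done.

Besides the shell and the picture viewer there is one more tool, called after "Emit:" by a JSON object that holds its "method" and its "body", one argument or row to a line. arm_command: Moves the arm, as the interface text tells. Its arguments: {"type":"object","properties":{"moves":{"type":"string"},"force":{"type":"number"}},"required":["moves"]}

```bash
mkdir -p pics; ls
python3 - <<'E'
from plant import manip, capture
import cv2
s=manip.read_state();print(s, manip.grip_point_offset)
for n in ["side","top","wrist"]:
    c=capture(n);cv2.imwrite(f"pics/{n}0.png",c["img"]);print(n,c["camera_matrix"],c["cam_to_world"])
E
```

```text
pics
{'time': 0.0, 'qpos': array([-1.40061741e+00,  3.00471889e-01,  1.52159033e+00,  5.33858363e-06,
        1.32072382e+00, -6.65809119e-02]), 'dq': array([-0.00095484,  0.00094988, -0.00055793,  0.00149582,  0.00236133,
        0.00059402]), 'tau': array([-3.04583218e-04, -5.31809056e+01, -3.52734554e+01,  7.08380551e-02,
        2.44027114e-02, -1.22905931e-04]), 'tcp_pos': array([ 0.12896706, -0.53438452,  0.204882  ]), 'eef_rot': array([ 9.93001178e-01,  1.18102938e-01, -2.83118190e-05, -5.96025316e-04]), 'ft_force': array([-0.48485537, -0.09077052,  0.08855727]), 'ft_torque': array([ 0.02185108, -0.01216729, -0.00614288]), 'width': 1.0019498630292256} 0.0188
side [[414.05841475   0.         275.14711839]
 [  0.         414.05841475 211.54897947]
 [  0.           0.           1.        ]] [[-0.86731753 -0.34116403  0.36244643  0.14230351]
 [-0.49739682  0.56640641 -0.65709983  0.70245295]
 [ 0.01888685 -0.7501939  -0.66094811  0.72567277]
 [ 0.          0.          0.          1.        ]]
top [[391.76956429   0.         276.45195582]
 [  0.         391.76956429 215.0797586 ]
 [  0.           0.           1.        ]] [[-0.00855402 -0.9935041   0.11347435  0.41023973]
 [-0.99979228  0.00639798 -0.01935084  0.0325227 ]
 [ 0.01849913 -0.11361631 -0.99335246  1.00668354]
 [ 0.          0.          0.          1.        ]]
wrist [[328.41231871   0.         278.75394785]
 [  0.         328.41231871 207.98834247]
 [  0.           0.           1.        ]] [[ 0.23430822 -0.93231271 -0.27548625  0.20964488]
 [-0.97216147 -0.22508759 -0.06509728 -0.51602991]
 [-0.00131752  0.28306995 -0.95909836  0.38460186]
 [ 0.          0.          0.          1.        ]]
```

View pics/top0.png

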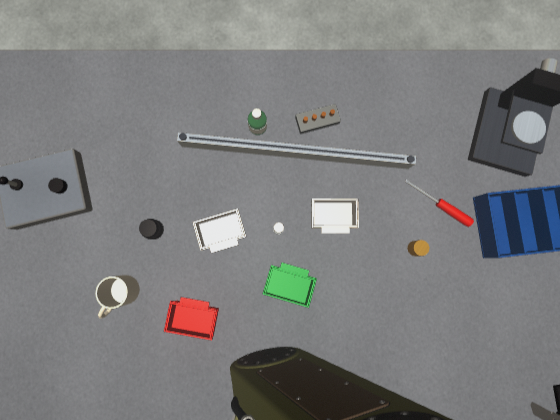

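View pics/side0.png

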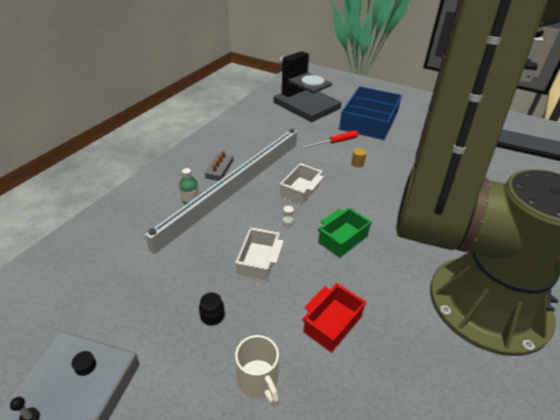

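View pics/wrist0.png

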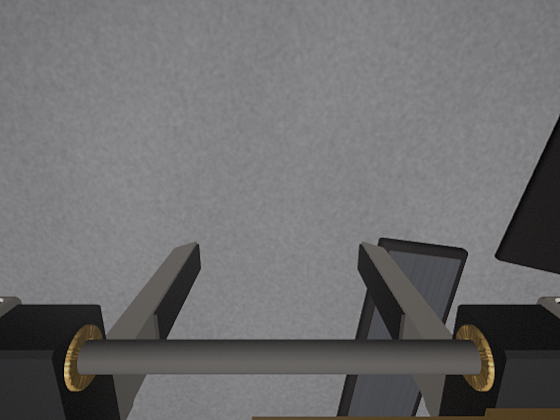

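```bash
cat > h.py <<'E'
import numpy as np, cv2
from plant import manip, capture
def ray(c,u,v,z):
    K=c["camera_matrix"];T=c["cam_to_world"]
    u=np.atleast_1d(u).astype(float);v=np.atleast_1d(v).astype(float)
    d=(T[:3,:3]@np.linalg.inv(K)@np.vstack([u,v,np.ones_like(u)])).T
    o=T[:3,3];t=(z-o[2])/d[:,2]
    return (o+d*t[:,None])
def dirs(c,u,v):
    d=c["cam_to_world"][:3,:3]@np.linalg.inv(c["camera_matrix"])@np.array([u,v,1.]);return c["cam_to_world"][:3,3],d/np.linalg.norm(d)
def tri(c1,p1,c2,p2):
    A=np.zeros((3,3));b=np.zeros(3)
    for c,p in((c1,p1),(c2,p2)):
        o,d=dirs(c,*p);M=np.eye(3)-np.outer(d,d);A+=M;b+=M@o
    return np.linalg.solve(A,b)
def proj(c,P):
    T=np.linalg.inv(c["cam_to_world"]);p=c["camera_matrix"]@(T[:3,:3]@np.array(P)+T[:3,3]);return p[:2]/p[2]
E
python3 - <<'E'
from h import *
for n,(a,b,x,y) in {"top":(150,90,300,180),"side":(140,120,250,190)}.items():
    im=cv2.imread(f"pics/{n}0.png")[b:b+y,a:a+x]
    f=800/x; f=min(f,600/y)
    cv2.imwrite(f"pics/{n}0z.png",cv2.resize(im,None,fx=f,fy=f,interpolation=cv2.INTER_CUBIC));print(n,f)
E
```

```text
top 2.6666666666666665
side 3.1578947368421053
```

View pics/top0z.png

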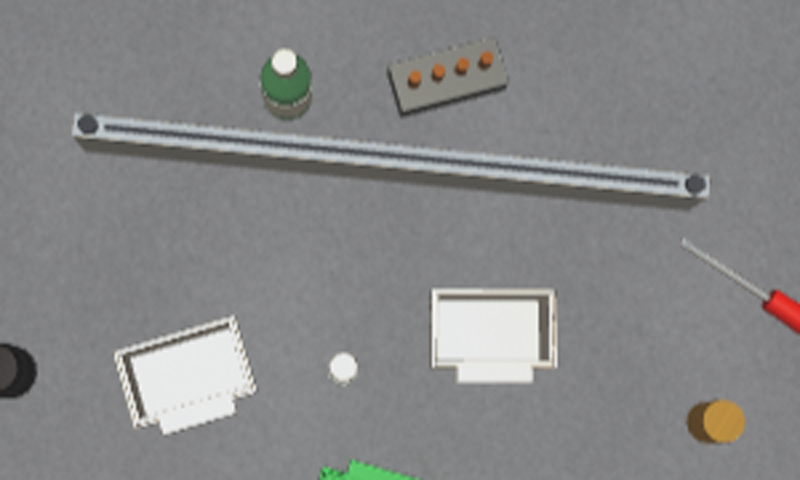

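View pics/side0z.png

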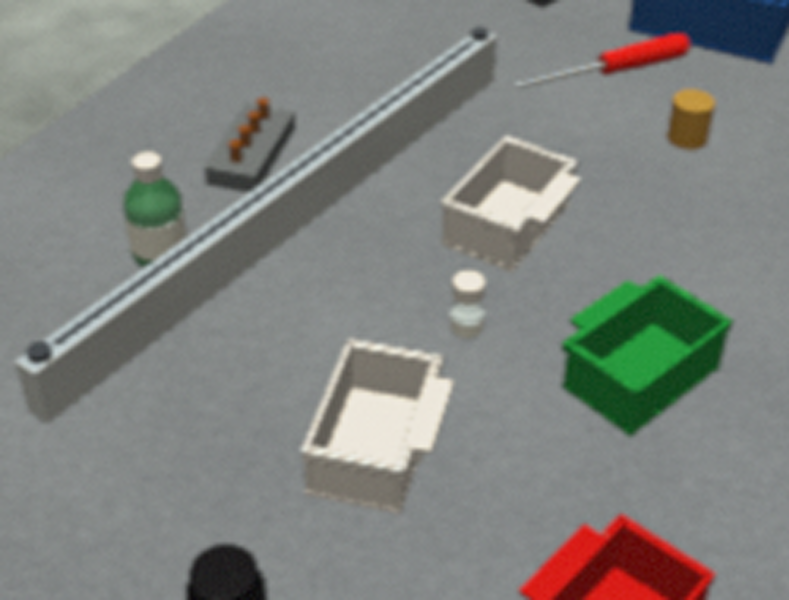

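Look-alike list, in top-view pixels:
- White crates at (220,231) and (335,214), which I choose.
- Green crate at (290,285) and red crate at (191,318), both decoys.
- White mug at (112,292) and vial at (279,228), both bystanders.

The zoomed crops confirm two white crates with tabs towards the robot.

Run:
```python
from h import *
t=capture("top");s=capture("side")
ft=300/800; fs=250/789.47
T=lambda x,y:(150+x*ft,90+y*ft); S=lambda x,y:(140+x*fs,120+y*fs)
P={"L_fl":((117,352),(305,450)),"L_fr":((235,318),(350,342)),"L_nr":((255,390),(440,356)),"L_nl":((137,426),(406,466)),
"L_tabl":((165,433),(428,449)),"L_tabr":((235,411),(452,380)),
"R_fl":((432,290),(444,203)),"R_fr":((555,290),(510,138)),"R_nr":((556,367),(576,160)),"R_nl":((432,367),(518,229)),
"R_tabl":((457,382),(540,222)),"R_tabr":((533,382),(580,175)),
"rail_l":((74,135),(43,380)),"rail_r":((708,196),(496,40)),"vial":((343,366),(468,281)),"weight":((724,421),(693,101))}
for k,(a,b) in P.items(): 
    z=0.05 if k[0] in"LR" else .055
    print(k,tri(t,T(*a),s,S(*b)).round(4),"top@z",ray(t,*T(*a),z)[0].round(4))
# subpixel contour fit from top
g=t["img"].astype(int); m=((g.min(2)>150)).astype(np.uint8)
n,l,st,ce=cv2.connectedComponentsWithStats(m)
for i in range(1,n):
    if 60<st[i,4]<6000: print(st[i],ce[i].round(1))
# green
hsv=cv2.cvtColor(t["img"],cv2.COLOR_BGR2HSV)
mg=((hsv[...,0]>50)&(hsv[...,0]<75)&(hsv[...,1]>120)&(hsv[...,2]>90)).astype(np.uint8);mg[:200]=0
ys,xs=np.nonzero(mg);w=ray(t,xs,ys,.05);print("green x",w[:,0].min(),w[:,0].max(),"y",w[:,1].min(),w[:,1].max())
```

```text
L_fl [0.5036 0.2162 0.0469] top@z [0.5038 0.2159 0.05  ]
L_fr [0.535  0.1083 0.0455] top@z [0.5346 0.108  0.05  ]
L_nr [0.468  0.0896 0.0488] top@z [0.468  0.0895 0.05  ]
L_nl [0.4352 0.1962 0.0508] top@z [0.4361 0.1967 0.05  ]
L_tabl [0.4301 0.1719 0.0472] top@z [0.4295 0.1713 0.05  ]
L_tabr [0.4484 0.1075 0.0495] top@z [0.449  0.1078 0.05  ]
R_fl [ 0.5586 -0.0754  0.0469] top@z [ 0.5596 -0.0744  0.05  ]
R_fr [ 0.5566 -0.1912  0.0459] top@z [ 0.559 -0.189  0.05 ]
R_nr [ 0.4867 -0.1881  0.0491] top@z [ 0.4872 -0.1876  0.05  ]
R_nl [ 0.4869 -0.0736  0.0495] top@z [ 0.488  -0.0731  0.05  ]
R_tabl [ 0.4751 -0.096   0.0462] top@z [ 0.474  -0.0958  0.05  ]
R_tabr [ 0.4728 -0.1657  0.052 ] top@z [ 0.4735 -0.1659  0.05  ]
rail_l [0.7062 0.2579 0.0473] top@z [0.707 0.258 0.055]
rail_r [ 0.6471 -0.3396  0.0445] top@z [ 0.6465 -0.3347  0.055 ]
vial [0.4888 0.0087 0.0529] top@z [0.4891 0.0089 0.055 ]
weight [ 0.436  -0.345   0.0405] top@z [ 0.4362 -0.3391  0.055 ]
[ 212    0  109   50 3460] [264.8  27.3]
[ 151    4   62   45 1073] [179.5  28. ]
[417   4  27  37 298] [428.8  21.3]
[ 486    4   74   45 1761] [522.9  30.7]
[  0  11  29  38 654] [11.4 32.7]
[443  21  29  22 254] [458.5  31.9]
[327  39  14  10  68] [333.6  45.3]
[547  59   9  13  79] [551.4  64.7]
[252 108   9  10  73] [256.2 112.3]
[513 111  33  32 802] [529.  126.8]
[ 183  133  226   31 1264] [296.2 148. ]
[ 312  198   47   36 1375] [333.7 215.4]
[ 193  208   53   45 1445] [220.3 231.2]
[273 222  11  13 101] [278.2 227.5]
[ 95 276  33  41 485] [113.8 293. ]
green x 0.2995763455706465 0.402499311128771 y -0.08041384355885672 0.047816064245562964
```

Emit:
{"method": "arm_command", "body": {
  "moves": "0 3 3.5 0 0;0 3 3.5 0 0;0 3 3.5 0 0;0 3 3.5 0 0;0 3 3.5 0 0;0 3 3.5 0 0;0 3 3.5 0 0;0 3 3.5 0 0;0 3 3.5 0 0;0 3 3.5 0 0"
}}

```text
time: 1.25
tcp_pos: [0.43, -0.1829, 0.2056]
eef_rot: [0.993, 0.118, 0.0, 0.0]
ft_force: [0.5, -0.6, -0.4]
width: 0.186
```

Emit:
{"method": "arm_command", "body": {
  "moves": "0 0 4 0 0;0 0 4 0 0;0 0 4 0 0;0 0 4 0 0;0 0 4 -1 0;0 0 4 -2 0;0 0 4 -2 0;0 0 3 -2 0;0 0.9 1.3 0 2.4;0 0 0 0 0"
}}

```text
time: 2.25
tcp_pos: [0.4381, 0.1397, 0.135]
eef_rot: [0.99, 0.14, -0.0, -0.0]
ft_force: [-0.5, 0.2, 1.0]
width: 0.004
```

Run:
```python
from h import *
c=capture("wrist");cv2.imwrite("pics/w1.png",c["img"]);c=capture("side");cv2.imwrite("pics/s1.png",cv2.resize(c["img"][150:350,160:410],None,fx=3,fy=3))
```

```text
(no output)
```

View pics/w1.png

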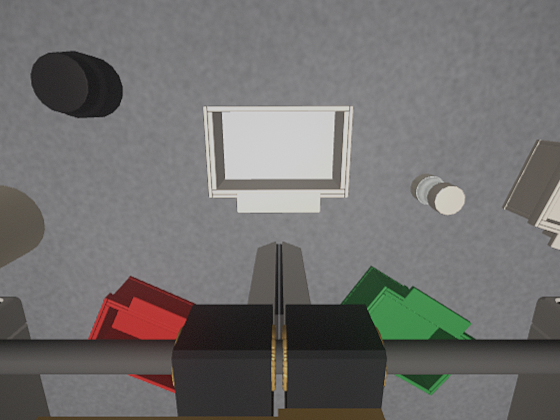

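View pics/s1.png

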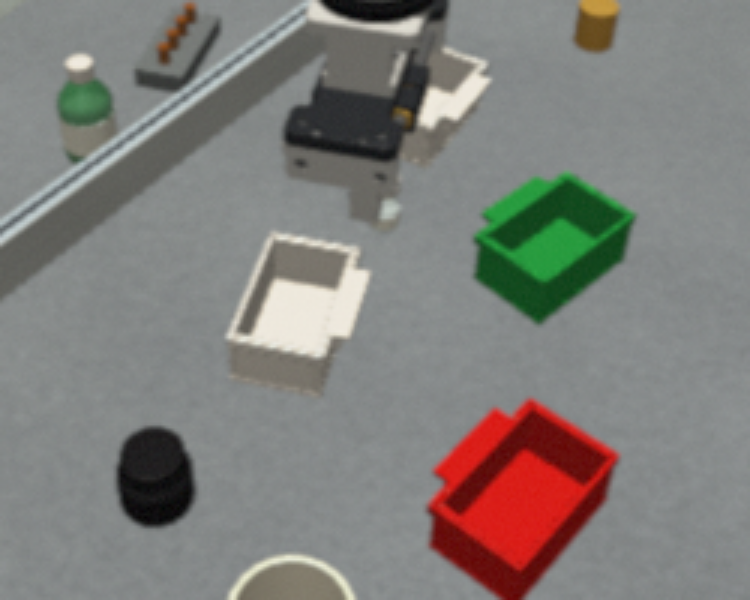

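Run:
```python
from h import *
c=capture("wrist")
for p in [(237,213),(320,213),(237,191),(320,191),(205,107),(352,107)]: print(p,ray(c,*p,.05)[0].round(4))
s=manip.read_state();print(s["tcp_pos"])
```

```text
(237, 213) [0.4285 0.1713 0.05  ]
(320, 213) [0.4477 0.1038 0.05  ]
(237, 191) [0.447  0.1759 0.05  ]
(320, 191) [0.4659 0.1097 0.05  ]
(205, 107) [0.5049 0.2156 0.05  ]
(352, 107) [0.536  0.1065 0.05  ]
[0.43794017 0.13779    0.13564472]
```

Emit:
{"method": "arm_command", "body": {
  "moves": "0 0 0 -3 0;0 0 0 -3 0;0 0 0 -1.5 0;0 0 0 -0.5 0;0 0 0 -0.3 0;0 0 0 -0.2 0;0 0 0 0 0"
}}

```text
time: 3.1
tcp_pos: [0.4384, 0.1383, 0.051]
eef_rot: [0.99, 0.139, 0.001, -0.0]
ft_force: [0.6, -0.9, 0.4]
width: 0.004
```

Emit:
{"method": "arm_command", "body": {
  "moves": "0 0 0 -0.2 0;0 -0.4 -0.12 -0.25 0;0 -0.42 -0.12 -0.2 0;0 -0.38 -0.11 -0.2 0;0 -0.38 -0.11 -0.2 0;0 0 0 0 0"
}}

```text
time: 3.7
tcp_pos: [0.421, 0.1333, 0.0413]
eef_rot: [0.99, 0.139, -0.001, 0.0]
ft_force: [-17.4, -6.6, 29.1]
width: 0.006
```

```bash
cat > look.py <<'E'
from h import *
import sys
k=sys.argv[1]
c=capture("side")["img"];b=[int(a) for a in sys.argv[2:6]] if len(sys.argv)>2 else [160,150,250,200]
cv2.imwrite(f"pics/{k}.png",cv2.resize(c[b[1]:b[1]+b[3],b[0]:b[0]+b[2]],None,fx=3,fy=3))
s=manip.read_state();print(s["tcp_pos"].round(4),s["ft_force"].round(1))
E
python3 look.py s2
```

```text
[0.4212 0.1334 0.0413] [-18.1  -6.1  29.9]
```

View pics/s2.png

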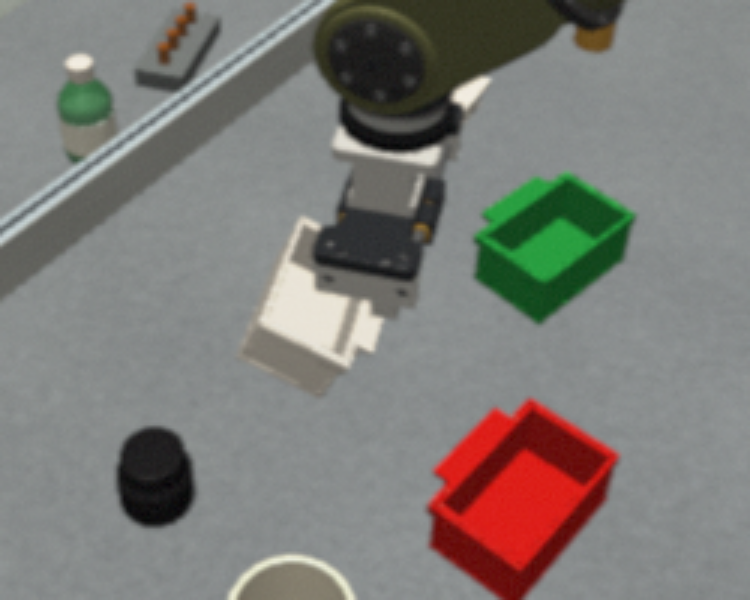

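Emit:
{"method": "arm_command", "body": {
  "moves": "0 -0.3 -0.09 0 0;0 -0.3 -0.09 0 0;0 0 0 0 0"
}}

```text
time: 4.05
tcp_pos: [0.4163, 0.132, 0.0403]
eef_rot: [0.99, 0.139, 0.0, -0.0]
ft_force: [-1.2, -0.8, 1.7]
width: 0.001
```

Emit:
{"method": "arm_command", "body": {
  "moves": "0 -0.36 -0.1 -0.28 0;0 -0.36 -0.1 -0.3 0;0 -0.3 -0.09 -0.34 0;0 -0.3 -0.09 -0.36 0;0 0 0 0 0"
}}

```text
time: 4.55
tcp_pos: [0.4023, 0.128, 0.0265]
eef_rot: [0.99, 0.139, -0.001, 0.0]
ft_force: [0.3, -1.0, 0.3]
width: 0.002
```

```bash
python3 look.py s3
```

```text
[0.4028 0.1281 0.0269] [ 0.2 -0.5 -1. ]
```

View pics/s3.png

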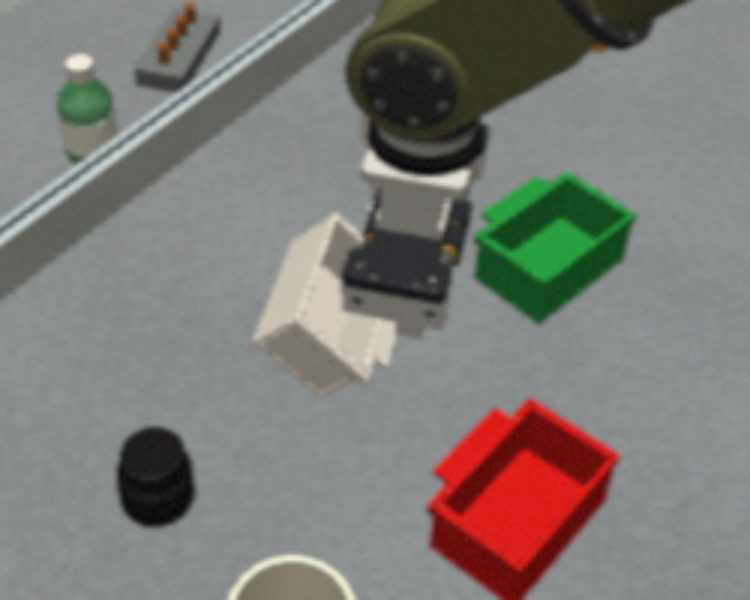

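Emit:
{"method": "arm_command", "body": {
  "moves": "0 -0.25 -0.07 -0.4 0;0 -0.25 -0.07 -0.4 0;0 -0.2 -0.06 -0.4 0;0 -0.2 -0.05 -0.3 0;0 0 0 0 0;0 -0.5 -0.14 0 0;0 -0.8 -0.22 0 0;0 0 0 0 0"
}}

```text
time: 5.4
tcp_pos: [0.38, 0.1218, 0.0121]
eef_rot: [0.99, 0.139, -0.0, 0.0]
ft_force: [0.2, 0.1, 0.3]
width: 0.003
```

```bash
python3 look.py s4
```

```text
[0.3806 0.122  0.0123] [ 0.2  0.  -0.7]
```

View pics/s4.png

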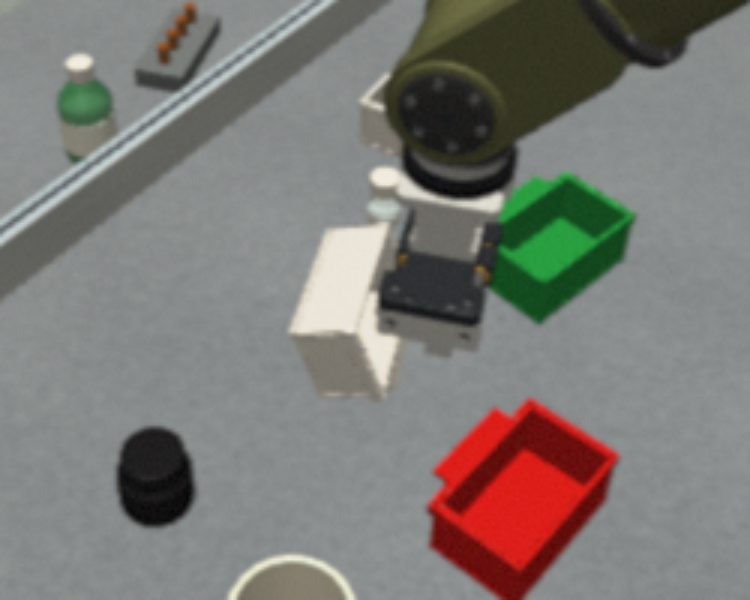

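Emit:
{"method": "arm_command", "body": {
  "moves": "0 -1 -0.3 2 0;0 0 0 4.5 0;0 0 0 4.5 0;0 0 0 3.8 0;0 1 -3 0 -4;0 2 -4 0 -4;0 2 -4 0 -4;0 2 -4 0 -4;0 2.4 -5 0 0;0 1 -5 0 0"
}}

```text
time: 6.45
tcp_pos: [0.4735, -0.1269, 0.1602]
eef_rot: [1.0, -0.0, 0.0, 0.0]
ft_force: [2.1, 0.3, -0.2]
width: 0.007
```

Run:
```python
from h import *
for n in("wrist","top","side"):
    c=capture(n);cv2.imwrite(f"pics/{n}5.png",c["img"])
s=manip.read_state();print(s["tcp_pos"].round(4),s["eef_rot"].round(3))
```

```text
[ 0.4725 -0.1272  0.1598] [ 1.    -0.002 -0.    -0.   ]
```

View pics/wrist5.png

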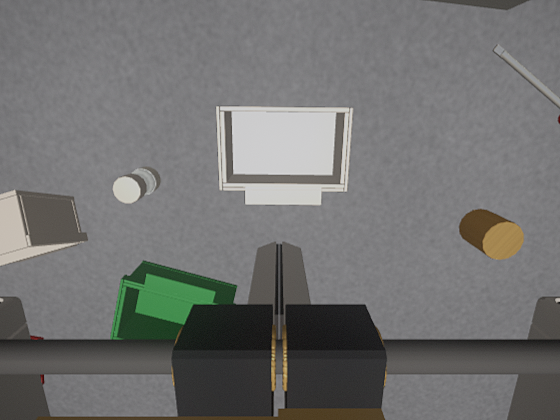

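View pics/side5.png

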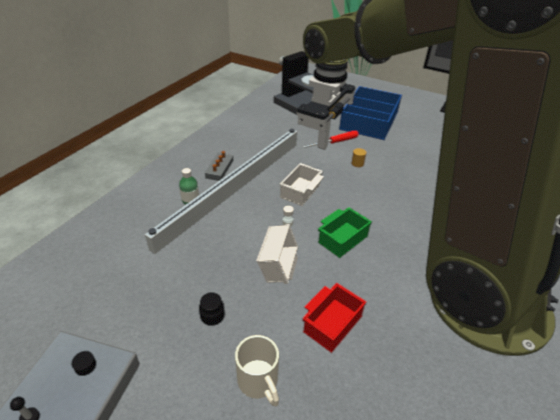

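Run:
```python
from h import *
c=capture("wrist")
for p in [(245,205),(322,205),(217,107),(352,108)]: print(p,ray(c,*p,.05)[0].round(4))
s=manip.read_state();print(s["tcp_pos"].round(4))
```

```text
(245, 205) [ 0.4729 -0.097   0.05  ]
(322, 205) [ 0.4726 -0.1675  0.05  ]
(217, 107) [ 0.5588 -0.0763  0.05  ]
(352, 108) [ 0.5575 -0.19    0.05  ]
[ 0.4723 -0.1256  0.1599]
```

Emit:
{"method": "arm_command", "body": {
  "moves": "0 -0.1 -0.6 -4 0;0 0 0 -3.5 0;0 0 0 -2 0;0 0 0 -0.9 0;0 0 0 -0.5 0;0 0 0 0 0"
}}

```text
time: 7.25
tcp_pos: [0.4717, -0.1306, 0.0516]
eef_rot: [1.0, 0.0, 0.0, 0.0]
ft_force: [-0.4, -0.3, -0.0]
width: 0.008
```

Emit:
{"method": "arm_command", "body": {
  "moves": "0 0 0 -0.2 0;0 -0.45 0 -0.22 0;0 -0.5 0 -0.16 0;0 -0.45 0 -0.2 0;0 -0.45 0 -0.22 0;0 0 0 0 0"
}}

```text
time: 7.85
tcp_pos: [0.4527, -0.131, 0.0415]
eef_rot: [1.0, -0.0, 0.0, 0.0]
ft_force: [-1.9, 1.2, 4.5]
width: 0.003
```

Emit:
{"method": "arm_command", "body": {
  "moves": "0 -0.38 0 -0.24 0;0 -0.38 0 -0.26 0;0 -0.36 0 -0.28 0;0 -0.34 0 -0.3 0;0 -0.3 0 -0.34 0;0 -0.3 0 -0.36 0;0 0 0 0 0"
}}

```text
time: 8.55
tcp_pos: [0.4318, -0.1309, 0.0228]
eef_rot: [1.0, -0.0, -0.0, -0.0]
ft_force: [0.4, 0.4, -0.3]
width: 0.002
```

```bash
python3 look.py s6 220 120 200 170
```

```text
[ 0.4322 -0.131   0.0231] [ 0.3 -0.3 -0.3]
```

View pics/s6.png

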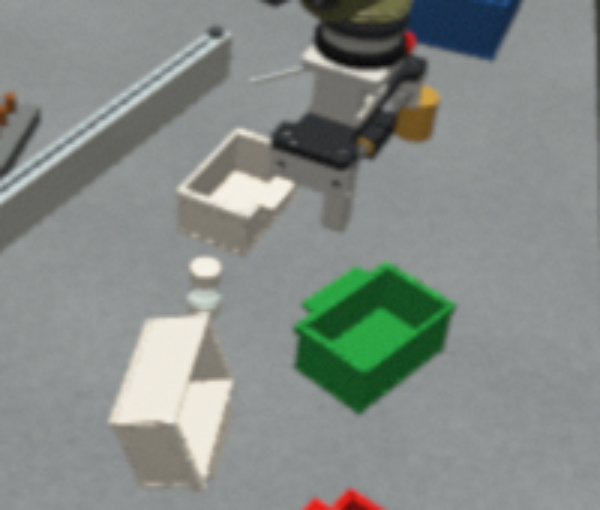

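Emit:
{"method": "arm_command", "body": {
  "moves": "0 0 0 3 0;0 0 0 4 0;0 0 0 2.5 0;0 2.1 0 0 0;0 2.1 0 0 0;0 0 0 0 0"
}}

```text
time: 9.2
tcp_pos: [0.4759, -0.1311, 0.1186]
eef_rot: [1.0, 0.0, 0.001, 0.0]
ft_force: [1.0, -0.1, -0.5]
width: 0.004
```

Run:
```python
from h import *
c=capture("wrist");cv2.imwrite("pics/w7.png",c["img"])
s=manip.read_state();print(s["tcp_pos"].round(4))
for z in(210,205,215,220):print(z,ray(c,279,z,.05)[0].round(4))
```

```text
[ 0.4746 -0.1309  0.1181]
210 [ 0.4839 -0.132   0.05  ]
205 [ 0.488 -0.132  0.05 ]
215 [ 0.4798 -0.132   0.05  ]
220 [ 0.4756 -0.132   0.05  ]
```

View pics/w7.png

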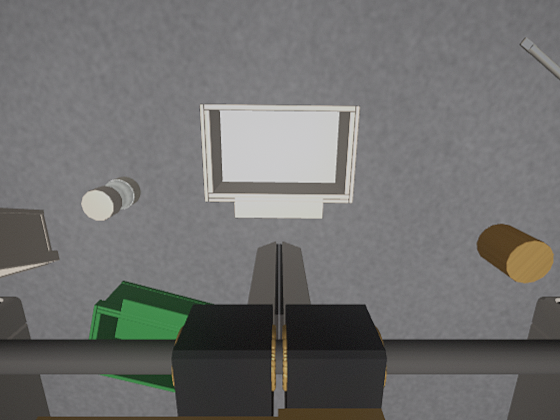

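Emit:
{"method": "arm_command", "body": {
  "moves": "0 0.2 0 -3 0;0 0 0 -2 0;0 0 0 -1.2 0;0 0 0 -0.4 0;0 0 0 -0.2 0;0 -0.42 0 -0.2 0;0 -0.43 0 -0.16 0;0 -0.41 0 -0.18 0;0 -0.41 0 -0.2 0;0 0 0 0 0"
}}

```text
time: 10.25
tcp_pos: [0.4592, -0.1311, 0.0433]
eef_rot: [1.0, -0.0, 0.0, 0.0]
ft_force: [-2.2, 0.8, 5.3]
width: 0.005
```

Emit:
{"method": "arm_command", "body": {
  "moves": "0 -0.36 0 -0.28 0;0 -0.36 0 -0.28 0;0 0 0 0 0"
}}

```text
time: 10.55
tcp_pos: [0.4515, -0.131, 0.0374]
eef_rot: [1.0, -0.0, -0.001, -0.0]
ft_force: [-5.9, 0.0, 8.4]
width: 0.002
```

Emit:
{"method": "arm_command", "body": {
  "moves": "0 -0.31 0 -0.33 0;0 -0.31 0 -0.33 0;0 0 0 0 0"
}}

```text
time: 10.85
tcp_pos: [0.4456, -0.131, 0.0305]
eef_rot: [1.0, -0.0, -0.001, -0.0]
ft_force: [-4.7, -0.2, 2.8]
width: 0.007
```

Emit:
{"method": "arm_command", "body": {
  "moves": "0 -0.25 0 -0.36 0;0 -0.25 0 -0.38 0;0 -0.19 0 -0.4 0;0 -0.19 0 -0.4 0;0 0 0 0 0"
}}

```text
time: 11.35
tcp_pos: [0.4372, -0.131, 0.0148]
eef_rot: [1.0, -0.0, -0.0, -0.0]
ft_force: [0.3, 0.4, -0.1]
width: 0.008
```

```bash
python3 look.py s8 220 120 200 170
```

```text
[ 0.4375 -0.131   0.0151] [ 0.1  0.1 -0.1]
```

View pics/s8.png

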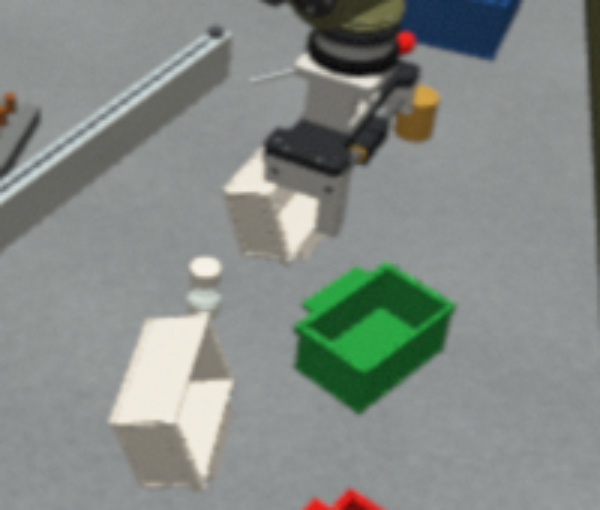

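Emit:
{"method": "arm_command", "body": {
  "moves": "0 -1 0 0 0;0 -1.5 0 1 0;0 0 0 4.5 0;0 0 0 4.5 0;0 0 0 4.5 0;0 3.2 3.2 0 0;0 3.4 3.4 0 0;0 3.4 3.4 0 0;0 3.4 3.4 0 0;0 1.4 0.2 -1 0"
}}

```text
time: 12.4
tcp_pos: [0.5624, 0.0082, 0.1511]
eef_rot: [1.0, 0.001, 0.001, -0.0]
ft_force: [-0.5, -1.0, -0.9]
width: 0.004
```

Run:
```python
from h import *
c=capture("wrist");cv2.imwrite("pics/w9.png",c["img"]);c=capture("side");cv2.imwrite("pics/s9.png",c["img"]);c=capture("top");cv2.imwrite("pics/t9.png",c["img"])
s=manip.read_state();print(s["tcp_pos"].round(4))
```

```text
[0.5598 0.005  0.1496]
```

View pics/w9.png

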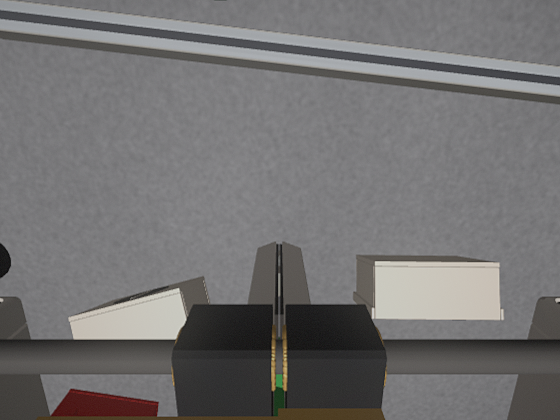

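View pics/s9.png

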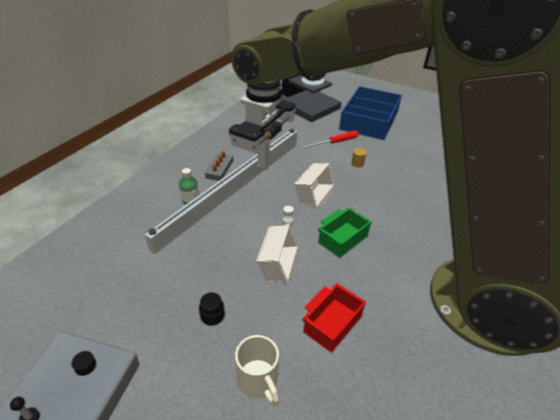

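Emit:
{"method": "arm_command", "body": {
  "moves": "0 3 0 0 0;0 2 0 -3 0;0 0 0 -2 0;0 0 0 0 0"
}}

```text
time: 12.95
tcp_pos: [0.6085, 0.004, 0.0982]
eef_rot: [1.0, -0.001, -0.002, -0.0]
ft_force: [-0.0, 0.1, 0.1]
width: 0.005
```

Run:
```python
from h import *
c=capture("wrist");cv2.imwrite("pics/w10.png",cv2.resize(c["img"][180:420],None,fx=1.4,fy=2))
s=manip.read_state();print(s["tcp_pos"].round(4))
```

```text
[0.6093 0.0041 0.1002]
```

View pics/w10.png

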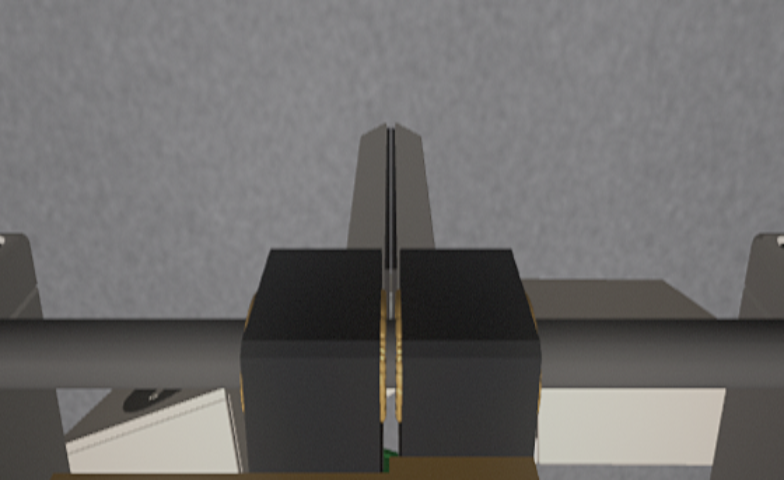

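View pics/t9.png

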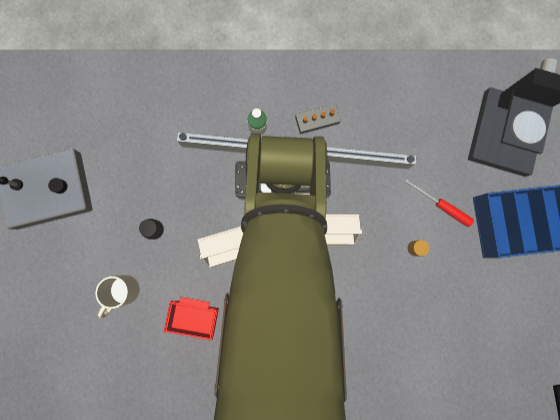

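Emit:
{"method": "arm_command", "body": {
  "moves": "0 0 0 4 0;0 0 0 4 0;0 -2 1 2 4;0 -4 2 0 4;0 -4 2 0 4;0 -4 2 0 4;0 -4 2 0 0;0 -4.4 2.8 0 0;0 0 0 0 0"
}}

```text
time: 13.9
tcp_pos: [0.3848, 0.1231, 0.2023]
eef_rot: [0.99, 0.14, 0.002, -0.0]
ft_force: [0.5, 0.9, 0.2]
width: 0.004
```

Run:
```python
from h import *
c=capture("wrist");cv2.imwrite("pics/w11.png",c["img"])
t=capture("top");cv2.imwrite("pics/t11.png",cv2.resize(t["img"][90:270,150:450],None,fx=2.6667,fy=2.6667,interpolation=cv2.INTER_CUBIC))
s=manip.read_state();print(s["tcp_pos"].round(4),s["eef_rot"].round(3))
```

```text
[0.3881 0.1218 0.2022] [ 0.99   0.139  0.002 -0.   ]
```

View pics/w11.png

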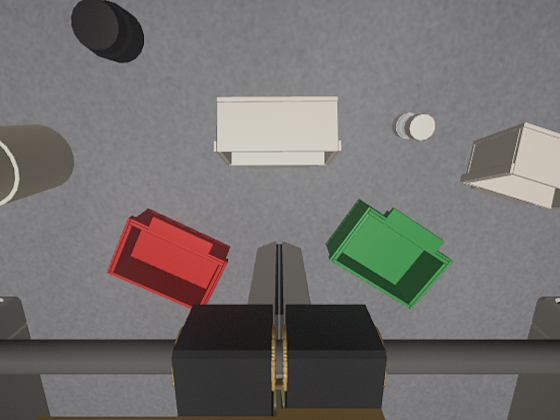

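View pics/t11.png

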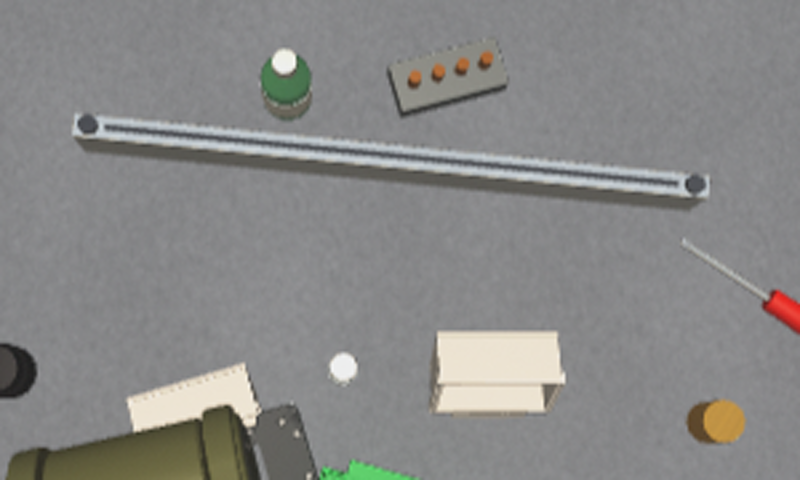

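Run:
```python
from h import *
c=capture("wrist")
for p in [(216,150),(339,150),(217,98),(338,98)]: print(p,ray(c,*p,.083 if p[1]>120 else .066)[0].round(4))
print(manip.read_state()["tcp_pos"])
```

```text
(216, 150) [0.4202 0.1892 0.083 ]
(339, 150) [0.4508 0.0825 0.083 ]
(217, 98) [0.4637 0.2014 0.066 ]
(338, 98) [0.4942 0.0952 0.066 ]
[0.38867631 0.12152697 0.20180397]
```

Emit:
{"method": "arm_command", "body": {
  "moves": "0 0 0 -4.5 0;0 0 0 -4.5 0;0 0 0 -3 0;0 0 0 -1.4 0;0 1.5 0.43 0 0;0 1.2 0.34 0 0;0 0.7 0.2 0 0;0 0 0 0 0"
}}

```text
time: 14.85
tcp_pos: [0.4232, 0.131, 0.0663]
eef_rot: [0.99, 0.138, 0.0, 0.0]
ft_force: [-0.1, -0.4, -0.5]
width: 0.009
```

Emit:
{"method": "arm_command", "body": {
  "moves": "0 0.5 0.14 0 0;0 0.4 0.12 0 0;0 0.4 0.12 0 0;0 0.4 0.11 0 0;0 0.4 0.11 0 0;0 0.4 0.11 0 0;0 0.3 0.09 0 0;0 0 0 0 0"
}}

```text
time: 15.65
tcp_pos: [0.4506, 0.1396, 0.0663]
eef_rot: [0.99, 0.139, 0.0, -0.0]
ft_force: [0.1, -0.0, 0.0]
width: 0.008
```

```bash
python3 look.py s12
```

```text
[0.4503 0.1395 0.0663] [ 0.1 -0.1 -0.1]
```

View pics/s12.png

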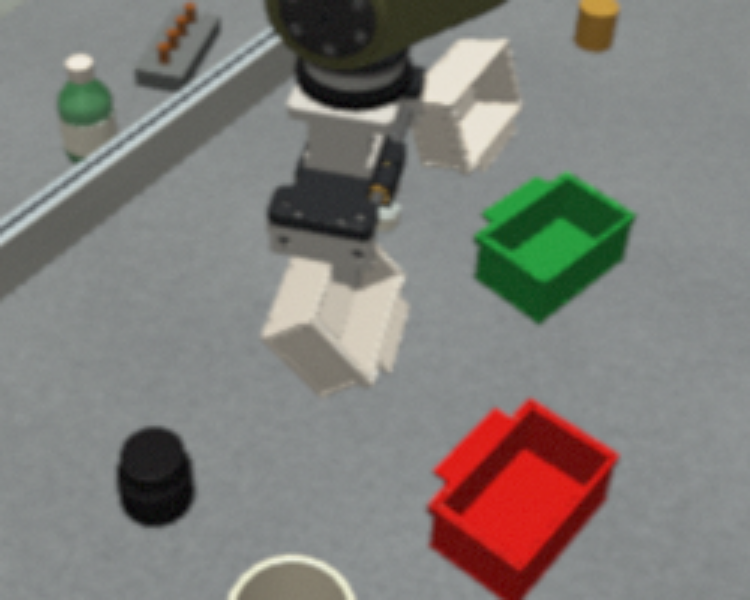

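Emit:
{"method": "arm_command", "body": {
  "moves": "0 0.3 0.09 0 0;0 0.3 0.09 0 0;0 0.3 0.08 0 0;0 0.3 0.08 0 0;0 0.3 0.08 0 0;0 0 0 0 0;0 0 0 0 0;0 0 0 0 0"
}}

```text
time: 16.5
tcp_pos: [0.4652, 0.1437, 0.0663]
eef_rot: [0.99, 0.139, -0.0, 0.0]
ft_force: [0.2, 0.3, 0.3]
width: 0.009
```

```bash
python3 look.py s13
```

```text
[0.4652 0.1436 0.0664] [ 0.2  0.4 -1.1]
```

View pics/s13.png

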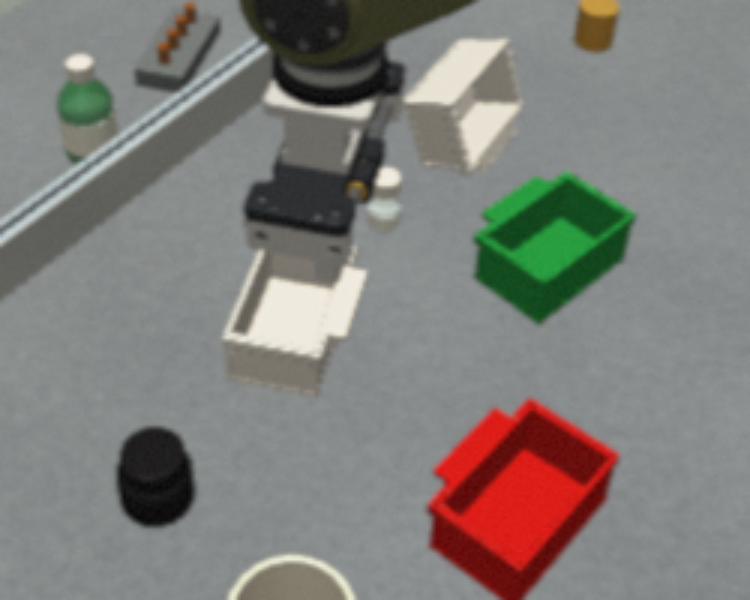

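Emit:
{"method": "arm_command", "body": {
  "moves": "85 0 0 4 0;85 -2 -0.6 4 0;85 -3 -0.9 0 0;85 -3 -0.8 0 0;85 0 0 0 0;85 0 0 0 0;85 0 0 0 0"
}}

```text
time: 17.25
tcp_pos: [0.386, 0.1209, 0.1465]
eef_rot: [0.99, 0.139, 0.0, -0.0]
ft_force: [-0.0, 0.3, 0.2]
width: 0.563
```

Run:
```python
from h import *
c=capture("wrist");cv2.imwrite("pics/w14.png",c["img"])
t=capture("side");cv2.imwrite("pics/s14.png",cv2.resize(t["img"][120:310,140:390],None,fx=3.1579,fy=3.1579,interpolation=cv2.INTER_CUBIC))
s=manip.read_state();print(s["tcp_pos"].round(4),s["width"])
```

```text
[0.3858 0.1208 0.1462] 0.6477588078568848
```

View pics/w14.png

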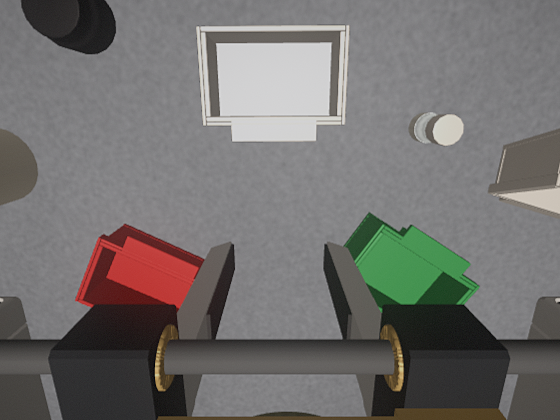

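View pics/s14.png

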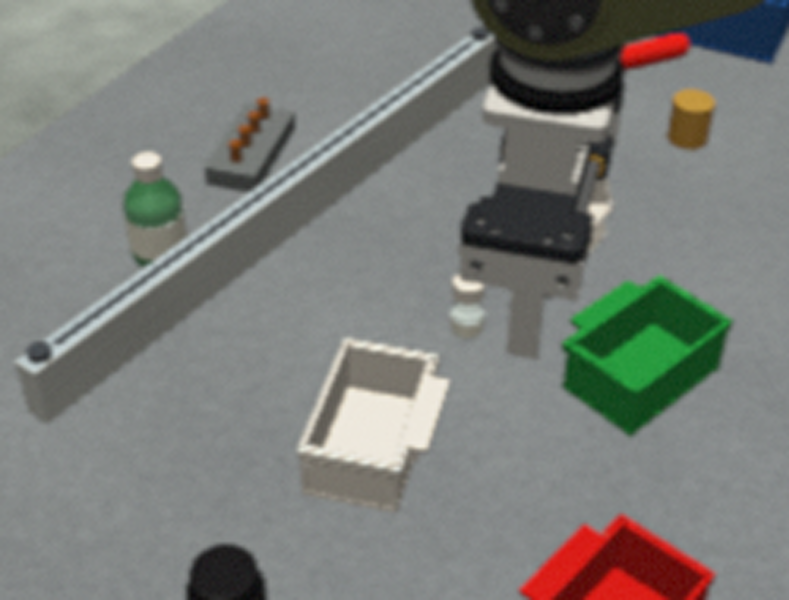

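Run:
```python
from h import *
c=capture("wrist")
for p in [(232,141),(316,141),(203,124),(346,124),(197,26),(349,26)]: print(p,ray(c,*p,.05)[0].round(4))
s=capture("side");fs=250/789.47
a=ray(s,140+43*fs,120+420*fs,0)[0];b=ray(s,140+300*fs,120+212*fs,0)[0]
print(a,b,manip.read_state()["tcp_pos"])
# rail near top edge in top view: brightness edge fit, rows per column
t=capture("top");g=cv2.cvtColor(t["img"],cv2.COLOR_BGR2GRAY).astype(float)
P=[]
for u in range(190,246,4):
    r0=int(134+(u-178)*0.096)
    col=g[r0-2:r0+14,u-1:u+2].mean(1);d=np.diff(col);k=d.argmin();P.append((u,r0-2+k+.5,round(d[k])))
print(P)
P=np.array(P);w=ray(t,P[:,0],P[:,1]+.0,.055);f=np.polyfit(w[:,1],w[:,0],1);print("rail x=%.4f*y+%.4f"%tuple(f))
```

```text
(232, 141) [0.4321 0.1734 0.05  ]
(316, 141) [0.4512 0.1067 0.05  ]
(203, 124) [0.4388 0.1993 0.05  ]
(346, 124) [0.4708 0.0874 0.05  ]
(197, 26) [0.5076 0.2188 0.05  ]
(349, 26) [0.5391 0.1089 0.05  ]
[0.71264905 0.25780306 0.        ] [ 0.68978445 -0.05105732  0.        ] [0.38559525 0.12077705 0.146104  ]
[(190, np.float64(136.5), -68), (194, np.float64(142.5), -87), (198, np.float64(137.5), -66), (202, np.float64(143.5), -74), (206, np.float64(143.5), -76), (210, np.float64(138.5), -80), (214, np.float64(144.5), -80), (218, np.float64(144.5), -68), (222, np.float64(139.5), -72), (226, np.float64(145.5), -81), (230, np.float64(140.5), -75), (234, np.float64(146.5), -83), (238, np.float64(146.5), -69), (242, np.float64(141.5), -73)]
rail x=0.1062*y+0.6853
```

Run:
```python
from h import *
t=capture("top");g=cv2.cvtColor(t["img"],cv2.COLOR_BGR2GRAY).astype(float)
P=[]
for u in [194,202,206,214,218,226,234,238]+list(range(355,400,5)):
    r0=143+(u-194)*.0985
    a=int(round(r0))-3
    col=g[a:a+7,u-1:u+2].mean(1);d=-np.diff(col);d[d<15]=0
    P.append((u,a+.5+(d*np.arange(len(d))).sum()/d.sum()))
P=np.array(P);print(P.round(1).tolist());w=ray(t,P[:,0],P[:,1],.055);f=np.polyfit(w[:,1],w[:,0],1);print("rail x=%.4f*y+%.4f"%tuple(f),(w[:,0]-np.polyval(f,w[:,1])).round(4))
k=ray(t,np.array([150+88*.375,150+695*.375]),np.array([90+124*.375,90+184*.375]),.058);print(k,np.diff(k,axis=0))
```

```text
[[194.0, 142.2], [202.0, 143.2], [206.0, 143.2], [214.0, 144.2], [218.0, 144.4], [226.0, 145.2], [234.0, 146.2], [238.0, 146.2], [355.0, 158.2], [360.0, 158.2], [365.0, 159.2], [370.0, 159.2], [375.0, 160.2], [380.0, 160.2], [385.0, 161.1], [390.0, 161.2], [395.0, 162.1]]
rail x=0.1043*y+0.6803 [-0.0002 -0.0006  0.0003 -0.0002  0.0003  0.0002 -0.0003  0.0007 -0.0005
  0.0007 -0.0005  0.0006 -0.0006  0.0006 -0.0006  0.0006 -0.0005]
[[ 0.71653896  0.24450206  0.058     ]
 [ 0.65725299 -0.32190703  0.058     ]] [[-0.05928597 -0.56640909  0.        ]]
```

Emit:
{"method": "arm_command", "body": {
  "moves": "85 2.3 0.8 -3 0;85 2.3 0.8 -3 0;85 0 0 -3 0;85 0 0 -2 0;85 0 0 -1 0;85 0 0 0 0"
}}

```text
time: 18.15
tcp_pos: [0.4308, 0.1366, 0.0255]
eef_rot: [0.99, 0.139, -0.001, 0.0]
ft_force: [0.5, 0.2, 0.2]
width: 0.85
```

Run:
```python
from h import *
c=capture("wrist");cv2.imwrite("pics/w15.png",c["img"])
s=manip.read_state();print(s["tcp_pos"].round(4),s["width"],s["ft_force"])
```

```text
[0.4314 0.1367 0.0265] 0.8501469421636348 [1.08171782 0.23259208 0.20789363]
```

View pics/w15.png

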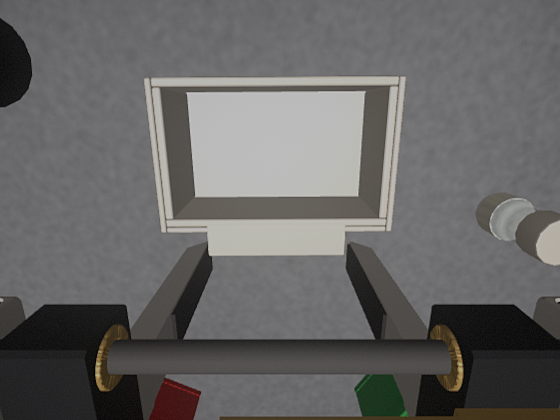

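Emit:
{"method": "arm_command", "body": {
  "moves": "85 0.96 0.28 0 0;85 0.6 0.17 0 0;85 0.78 0.19 0 -2;85 0.78 0.17 0 -2;85 0.79 0.14 0 -2;85 0.79 0.1 0 -2;85 0 0 0 0"
}}

```text
time: 18.9
tcp_pos: [0.4796, 0.1475, 0.027]
eef_rot: [0.998, 0.069, 0.001, -0.0]
ft_force: [-0.3, -0.9, 0.5]
width: 0.85
```

Run:
```python
from h import *
c=capture("wrist");cv2.imwrite("pics/w16.png",c["img"])
s=manip.read_state();print(s["tcp_pos"].round(4),s["width"],s["ft_force"].round(1))
```

```text
[0.479  0.1473 0.0268] 0.8529289494103575 [ 0.7  0.4 -0.4]
```

View pics/w16.png

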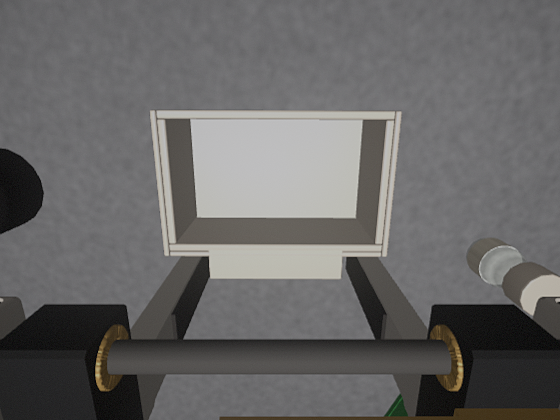

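Emit:
{"method": "arm_command", "body": {
  "moves": "85 0.8 0.1 0 -2;85 0.8 0.07 0 -2;85 0.8 0.04 0 -2;85 0.8 0.01 0 -2;85 0.8 -0.02 0 -2;85 0.8 -0.05 0 -2;85 0.8 -0.07 0 -2;85 0 0 0 0"
}}

```text
time: 19.75
tcp_pos: [0.5348, 0.148, 0.0266]
eef_rot: [0.999, -0.053, 0.0, -0.0]
ft_force: [-1.3, -0.0, -0.2]
width: 0.85
```

Run:
```python
from h import *
c=capture("wrist");cv2.imwrite("pics/w17.png",c["img"])
s=manip.read_state();print(s["tcp_pos"].round(4),s["width"],s["ft_force"].round(1),np.degrees(2*np.arctan2(s["eef_rot"][1],s["eef_rot"][0])))
```

```text
[0.5343 0.148  0.0265] 0.8486883588615665 [-0.5 -0.1 -1.5] -5.958478728651677
```

View pics/w17.png

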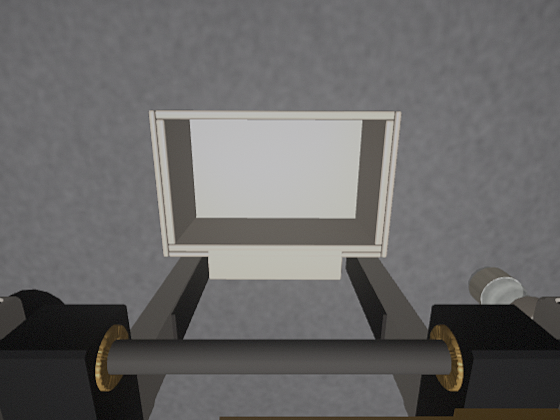

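Emit:
{"method": "arm_command", "body": {
  "moves": "85 1 -0.1 0 0;85 1 -0.1 0 0;85 1 -0.11 0 0;85 1 -0.1 0 0;85 1 -0.1 0 0;85 0.9 -0.1 0 0;85 0.7 -0.07 0 0;85 0.4 -0.04 0 0;85 0 0 0 0"
}}

```text
time: 20.7
tcp_pos: [0.6047, 0.1407, 0.0263]
eef_rot: [0.999, -0.053, 0.0, -0.0]
ft_force: [-0.1, 1.6, 0.1]
width: 0.851
```

Run:
```python
from h import *
c=capture("wrist");cv2.imwrite("pics/w18.png",c["img"])
s=manip.read_state();print(s["tcp_pos"].round(4),s["width"],s["ft_force"].round(1))
```

```text
[0.6044 0.1408 0.0263] 0.854258435250617 [ 0.1 -0.3  0. ]
```

View pics/w18.png

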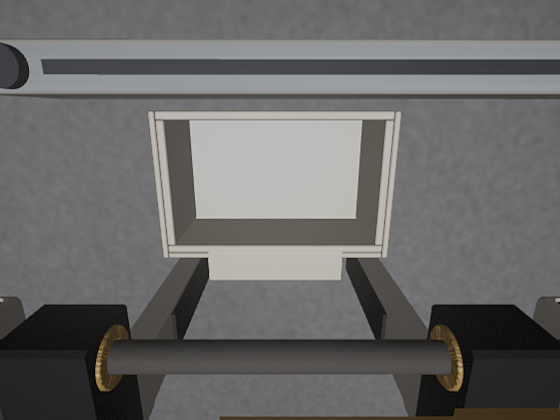

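Parallel to the rail (rows 95 and 112 are both level), with about 8 mm to go. Now creeping forward until the force rises.

Emit:
{"method": "arm_command", "body": {
  "moves": "85 0.3 -0.03 0 0;85 0.3 -0.03 0 0;85 0.1 -0.01 0 0;85 0 0 0 0"
}}

```text
time: 21.15
tcp_pos: [0.6115, 0.1401, 0.0264]
eef_rot: [0.999, -0.053, 0.0, -0.0]
ft_force: [-0.4, 0.5, -0.4]
width: 0.846
```

Emit:
{"method": "arm_command", "body": {
  "moves": "85 0.1 -0.01 0 0;85 0 0 0 0;85 0.1 -0.01 0 0;85 0 0 0 0"
}}

```text
time: 21.55
tcp_pos: [0.6121, 0.14, 0.0264]
eef_rot: [0.999, -0.053, -0.002, 0.0]
ft_force: [-12.1, 1.2, 7.9]
width: 0.846
```

Emit:
{"method": "arm_command", "body": {
  "moves": "85 -0.3 0.03 0 0;85 -1 0.1 0 0;85 -2 0.2 0 0;85 -2 0.2 0 0;85 0 0 4 0;85 0 0 4 0;85 0 0 0 0"
}}

```text
time: 22.25
tcp_pos: [0.5628, 0.1457, 0.1119]
eef_rot: [0.999, -0.053, 0.005, -0.001]
ft_force: [0.2, 1.2, -0.9]
width: 0.85
```

Run:
```python
from h import *
c=capture("wrist");cv2.imwrite("pics/w19.png",c["img"])
t=capture("side");cv2.imwrite("pics/s19.png",cv2.resize(t["img"][120:310,140:390],None,fx=3.1579,fy=3.1579,interpolation=cv2.INTER_CUBIC))
s=manip.read_state();print(s["tcp_pos"].round(4),s["ft_force"].round(1))
```

```text
[0.5607 0.1452 0.107 ] [-0.1 -0.3 -0.4]
```

View pics/w19.png

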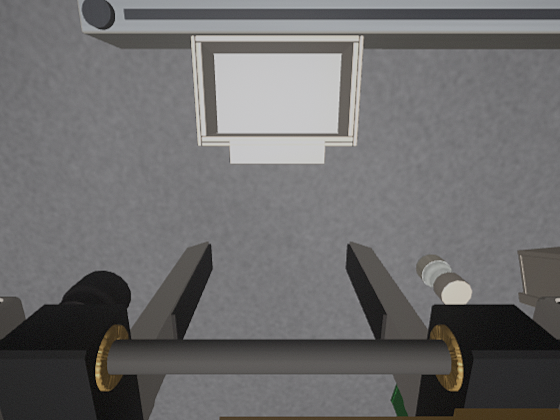

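View pics/s19.png

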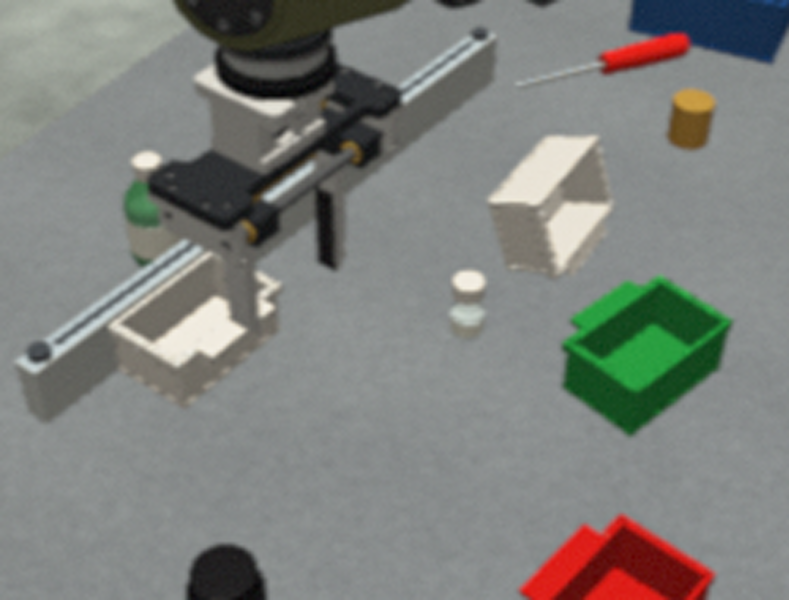

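Emit:
{"method": "arm_command", "body": {
  "moves": "85 0 0 4 0;85 0 0 4 0;85 -4 0 0 0;85 -4 2 0 0;85 -4 3 0 0;85 -3 3 0 0;85 -2 3 0 0;85 0 0 0 0;85 0 0 0 0"
}}

```text
time: 23.25
tcp_pos: [0.39, 0.2553, 0.1854]
eef_rot: [0.999, -0.052, -0.001, 0.0]
ft_force: [0.3, -0.1, -0.5]
width: 0.849
```

Run:
```python
from h import *
t=capture("top");cv2.imwrite("pics/t20.png",cv2.resize(t["img"][90:270,150:450],None,fx=2.6667,fy=2.6667,interpolation=cv2.INTER_CUBIC))
s=manip.read_state();print(s["time"],s["tcp_pos"].round(4),s["ft_force"].round(1))
```

```text
23.3 [0.3904 0.2548 0.1855] [ 0.4 -1.   0. ]
```

View pics/t20.png

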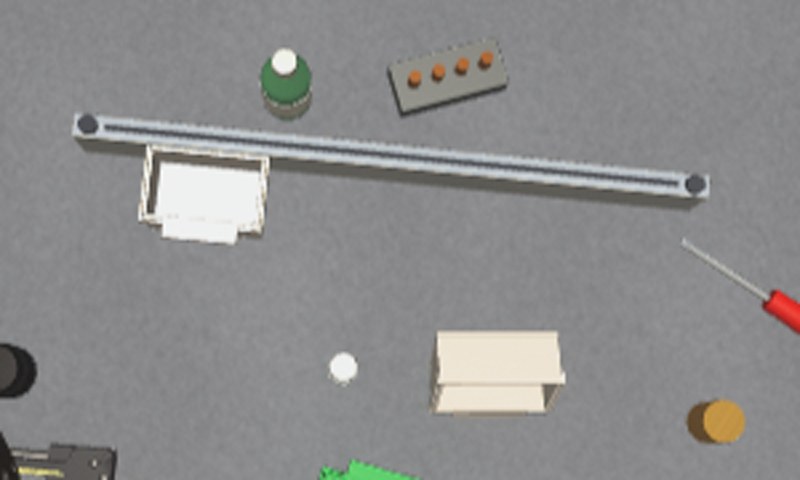

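The top view shows the stamped crate flat against the rail and parallel to it (zoomed far edge from (150,147) to (268,158)). The plain crate is still standing at (497,372), and the bystanders in view are unmoved.

```bash
python3 -c "
from plant import manip
print(manip.hand_in())"
```

```text
the job is handed in; nothing more can be done
None
```

I tipped up the left crate, then the right one, and looked at both undersides with the wrist camera. The left crate carries the stamp (black disc with a white bar). On the right crate I saw only part of the underside, at a grazing angle, and that part was plain.

I pushed the left crate back down flat. Then I pushed it to the rail with the open fingers either side of its tab, turning it about 22° on the way, and handed in at about 23 s.

- **Last checks:** the rail contact force was about 12 N at the end of the push. After backing off, the wrist, side and top views showed the stamped crate flat, touching the rail and parallel to it. The plain crate was still standing on its tab, and the bystanders in view looked unmoved. The arm was clear of everything.
- **What went wrong:** on the first try at the right crate the finger slipped off the tab and the crate dropped flat, about 4 mm further from the robot. The second try worked. While tipping the left crate, the fingers briefly pressed with about 35 N before I eased off.
- **Disagreement:** one rough side-view estimate of the rail's slope (0.074) differed from the top-view fit (0.104). I used the top-view fit, and the crate met the rail squarely.

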